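# Lever open the bench waste hatch

## Task

A wooden chock stands under the lever of the waste hatch: push it by its upright post along its channel, out from under the lever bar, without lifting it. Then press the plate at the lever's long end all the way down so that the short end raises the heavy steel flap, and finish there, still pressing the plate down with the flap held open. Don't touch the flap itself, and leave the other things on the bench where they are.

Things in the scene. Friction and masses are not known exactly. Their poses are not given: they have to be found in the camera images.
- hatch: Fixed waste hatch on a wooden base board 8 mm thick. Origin on the bench top under the lever's press plate; z up; +y runs along the lever from the flap to the plate; +x along the channel, the way the chock is pushed out. Flap box: y -335 to -461 mm, x -85 to 85 mm. Channel: two aluminium rails at y -85 mm, x -45 to 235 mm, tops 22 mm above the bench.
- pivot (a point): Middle of the lever's level pivot pin, 75 mm above the bench, at x 0, y -220 mm in the hatch's frame, between two grey cheeks 96 mm tall.
- plate_top (a point): Centre of the upper face of the steel press plate (52 x 52 x 6 mm) on the lever's long end. At rest 130 mm above the bench, tilted 0.2 rad, lower towards the pivot; fully pressed 39 mm above the bench, tilted 0.22 rad the other way, only 4 mm aside, so a straight push down follows it. Pushing it takes about 2 to 8 N, more only at its stop.
- lever (a joint): Lever angle, rad: 0 to 0.02 at rest with the long end up, 0.42 at the stop, long end down on a rubber buffer. Steel bar 24 mm wide, 12 mm thick; 220 mm from pivot to plate, short arm 105 mm to a roller under the flap's free edge. With the chock under the bar it stops at about 0.08. Let go, the flap's weight pushes the long end up again.
- flap (a joint): Angle in rad of the heavy dark steel flap (180 x 155 x 10 mm, about 1.5 to 2.9 kg) on top of the box, hinged on its edge farthest from the lever: 0 shut, about 0.3 with the lever fully down.
- flap_edge (a point): Middle of the upper side of the flap's free edge, the edge nearest the lever; 73 mm above the bench when shut.
- chock: Loose wooden chock in the channel, about 0.35 kg: foot 180 x 50 x 14 mm (x -30 to 150 mm), block 36 x 45 mm rising 77 mm, upright post. Origin on its underside below the block's middle, 8 mm above the bench; x towards the post, along the hatch's x. Starts within 12 mm of x = 0 in the hatch's frame; clear of the bar beyond x = 30 mm; end stop at x = 75 mm. Slides with 1 to 4 N.
- chock_post (a point): Centre of the top of the chock's post, a dowel 20 mm thick, 85 mm along x from the chock's origin, top 123 mm above the bench. Between block and post is a gap of 57 mm, open from above beside the lever bar (bar's top 108 mm above the bench there), where fingertips can go down and push the post outwards.
- glue: White glue bottle, 56 mm diameter, 160 mm tall, standing; origin at the centre of its underside. Bystander.
- jar: Small glass jar with a steel cap, 64 mm diameter, 75 mm tall, standing; origin at the centre of its underside. Bystander.
- marker: Marker pen lying flat, 140 mm long, 14 mm thick; origin under its middle. Bystander.
- knife: Utility knife lying flat, 155 mm long, 24 mm wide, 14 mm thick; origin under its handle. Bystander.
- wrench: Router spanner lying flat, about 160 mm long; origin under its middle. Bystander.
- strip: Planed wooden strip standing on its narrow edge, 260 x 18 mm, 40 mm tall; origin at the centre of its underside. Bystander.
- collar: Round plastic collar lying flat, 48 mm outside and 24 mm inside diameter, 18 mm tall; origin at the centre of its underside. Bystander.
There are look-alikes about, which are no part of the job. Leave any purple look-alike of the chock alone.

How it is judged (in metres and radians):
On the way, in this order (a step that is already met when the one before it is completed fails the run):
1. the chock has been pushed out from under the lever bar, lever still up (x of chock in the frame of hatch above 0.034 m and value of joint lever below 0.15 rad), for 0.2 s.
2. the lever is fully down and the flap raised (value of joint lever above 0.37 rad and value of joint flap above 0.2 rad), for 0.2 s.
At the end, for the whole second after the job is handed in: The fingers still press the lever with over 1 N; the lever is within 0.05 rad of its lower stop and the flap, borne by the lever, is raised over 0.2 rad; the chock lies flat and still in its channel, its block's middle over 34 mm from the lever bar's centre line (all of step 2 and x of chock in the frame of hatch above 0.034 m and height (world z) of chock below 0.018 m and linear speed of chock below 0.02 m/s and angle between chock's own z axis and vertical below 0.15 rad and contact force between the fingers and lever above 1 N and contact force between lever and flap above 1 N); the arm keeps its last pose, push and grip.
It fails at once if the chock is lifted or tipped (height (world z) of chock above 0.022 m or angle between chock's own z axis and vertical above 0.3 rad).
It fails at once if the robot touches the flap (contact force between any of the fingers, the arm and flap above 0.5 N).
It fails at once if another thing on the bench is moved more than 30 mm or tipped over (distance of any of glue, jar, marker, knife, wrench, strip, collar from where it was at the start of the episode above 0.03 m or angle between any of glue, jar, strip's own z axis and vertical above 0.5 rad).
It also fails if it takes over 40 s, if anything falls off the work surface, if the arm or the gripper's body presses on something with over 40 N, if the wrist force passes 120 N, or if a joint passes its speed limit or range.

## Robot

A 6-joint arm with a two-finger parallel gripper is mounted at the origin on the work surface. World frame = base frame: x ahead of the robot, y to its left, z up, the work surface at z = 0. Lengths are in mm, angles in degrees, forces in N, time in s.
With the tool pointing down it reaches from about 300 to 850 mm from the base axis. Payload 4.2 kg.
Tool frame: the origin (TCP) lies on the centre line of the jaws, within the pads' length; the fingertips stand 8 mm ahead of it and the grasp point (between the pads) lies 11 mm behind it; z points along the fingers, x is the direction in which the jaws open and shut, and the axes are right-handed (so a half turn about z gives the same grasp; the last joint's range is limited). The gripper opens to 91 mm and grips with 3 to 60 N. Pads are 32 mm wide; open, the fingers measure 118 mm over their backs; the gripper's body (76 mm by 178 mm) begins 60 mm behind the grasp point.
Start: joints at [-71.734, 18.312, 89.639, -0, 72.044, -1.146], TCP at [191.108, -542.328, 221.976] pointing down, gripper open.
Joint ranges: [-177.97, 177.97], [-48.28, 115.42], [12.27, 149.76], [-77.06, 257.06], [2.81, 150.46], [-146.56, 146.56]. Speed limits (degrees/s): [147.25, 147.25, 180, 180, 180, 180].

## Interface

Orientations are given as [roll, pitch, yaw] about the fixed x, y, z axes, in that order (R = Rz(yaw) Ry(pitch) Rx(roll)).
In Python, from station import r, imaging, ticket gives the robot as it stands.
- The arm moves only by the tool move_arm, never from a script. Its argument "moves" is a list of rows, each a list of 7 numbers: the shift along the tool's x, y, z as a fraction of full scale, then the turn, a rotation vector about the tool's x, y, z as a fraction of full scale, then the closure in counts, from 0 (fully open) to 255 (shut). A call has exactly 10 rows; each row is the pose to reach, as a shift and turn from the pose commanded when the call began, along the tool's axes at that moment; what a row does not reach only later rows make up. Full scale, the value 1, is 0.2 m for a shift and pi/2 rad for a turn. A row lasts 1/8 s, in which the tool goes at most 62.5 mm and 10.7 degrees, less where a joint would pass 70% of its speed; a pose out of reach is approached as far as the arm can. A call with a number of a shift or a turn outside -1 to 1 is refused whole. A call with a gripper value outside its range is refused whole. The fingers move at their own pace and stop on an object; "grip_force" is the grip in N (left out, the last holds). Time passes only in rows, so rows that repeat a pose let the fingers close, or fill a call up. It gives the time, the measured TCP pose, the force and the opening at its end, in the units of the state.
- r.get_obs(): the state, without advancing time (a new reading comes with each control period).
- imaging.snapshot(name): name is "scene" or "top"; returns a dict with "pixels" (384x512x3 uint8, blue, green, red), "fov_y" (degrees; the focal length in pixels is half the picture's height over the tangent of half this angle, whatever the lens; pixels are square), "cx", "cy" (the principal point, pixels), "k1" (the pictures are not rectified: a ray, as slopes to the right and down, at radius r is drawn at 1 + k1 r^2 times it, then the intrinsics apply), "origin" and "orientation" of the camera in the world. Camera axes: x right, y up, looking along -z (the intrinsics and any distortion apply to the point x, -y, -z); pixel columns grow to the right and rows downward; lengths in mm; the calibration is good to about 2 mm. A picture is of the moment at which its call begins. There is no depth.
- ticket.hand_in(): hands the job in, once; it reports no verdict.
The state is a dict: "time": time; "joint_pos": joint angles; "joint_velocities": joint speeds; "joint_torque": joint torques, N m; "ee_pos": TCP position; "tool_rot": TCP orientation; "ft_force": force on the tool from outside, world axes, zero at the start; "wrist_torque": the same for the moment, N m; "grip_width": opening from 0.0 (shut) to 1.0 (fully open).
Only numpy, scipy, OpenCV 4.12 (cv2) and the standard library are available. Lean on these libraries where they do the work, as an engineer would, in place of code of your own. Each camera call takes 0.05 s, during which the arm holds its last target. There are 200 camera calls.

## Working session

There is one attempt and no reset: what is moved stays moved. The work goes in short steps, Python scripts to look and compute and a tool call to move; the robot and the scene stay as the last step left them, time stands still between calls to the robot, and variables do not carry over. Pictures are saved under pics/ and viewed, about 8 in all and at most 12, crops included, and the job is handed in when it is done.

Besides the shell and the picture viewer there is one more tool, called after "Request:" as name(argument=value, ...) on one line, values as JSON. move_arm: Moves the arm, as the interface text tells. Shift numbers are shares of 0.2 m and turn numbers shares of pi/2 rad, none past 1 either way. Its arguments: {"type":"object","properties":{"moves":{"type":"array"},"grip_force":{"type":"number"}},"required":["moves"]}

```bash
mkdir -p pics; ls; cat > h.py <<'E'
import numpy as np, cv2
from scipy.spatial.transform import Rotation as R
from station import r, imaging, ticket
def snap(n,f=None):
    s=imaging.snapshot(n)
    if f: cv2.imwrite('pics/'+f,s['pixels'])
    return s
def cam(s):
    h=s['pixels'].shape[0]; f=h/2/np.tan(np.radians(s['fov_y'])/2)
    o=np.array(s['orientation'],float)
    Rm=o if o.shape==(3,3) else R.from_euler('xyz',o,degrees=True).as_matrix()
    return f,Rm,np.array(s['origin'],float)
def ray(s,u,v):
    f,Rm,o=cam(s); d=np.array([(u-s['cx'])/f,(v-s['cy'])/f]); x=d.copy()
    for _ in range(20): x=d/(1+s['k1']*(x@x))
    return o,Rm@np.array([x[0],-x[1],-1])
def onz(s,u,v,z):
    o,d=ray(s,u,v); return o+d*(z-o[2])/d[2]
def proj(s,p):
    f,Rm,o=cam(s); c=Rm.T@(np.array(p,float)-o); x=np.array([c[0],-c[1]])/-c[2]
    x=x*(1+s['k1']*(x@x)); return x*f+[s['cx'],s['cy']]
E
python3 - <<'E'
from h import *
a=snap('scene','scene.png');b=snap('top','top.png')
for s in(a,b): print({k:v for k,v in s.items() if k!='pixels'})
print(r.get_obs())
E
```

```text
pics
{'fov_y': 50.00249609842759, 'cx': 254.97506170653133, 'cy': 195.56404927943956, 'k1': 0.012393149633599367, 'origin': array([1271.49657825,  110.70459402, 1081.00542028]), 'orientation': array([ 38.05336197,   0.38411148, 103.70786324])}
{'fov_y': 53.3188386577265, 'cx': 257.9594592778852, 'cy': 191.5169430746538, 'k1': -0.05774538511367218, 'origin': array([ 443.16370405,  -53.81977135, 1284.25795032]), 'orientation': array([  4.24298029,  -1.23529182, -89.86591587])}
{'time': 0.1, 'joint_pos': array([-7.17325619e+01,  1.83467319e+01,  8.96976547e+01,  7.00340421e-04,
        7.20441163e+01, -1.14523816e+00]), 'joint_velocities': array([ 0.0780805 , -0.04697222, -0.23568793, -0.06153621,  0.00053858,
        0.0630511 ]), 'joint_torque': array([ 2.26577195e-04, -4.13332665e+01, -2.32510668e+01,  7.27899279e-02,
        4.21944063e-02, -5.63641072e-05]), 'ee_pos': array([ 190.98943972, -541.90124773,  221.22877396]), 'tool_rot': array([-1.79997565e+02,  8.84718988e-02, -7.05875383e+01]), 'ft_force': array([0.16855712, 0.85914956, 0.27892994]), 'wrist_torque': array([0.00684514, 0.01729881, 0.00912725]), 'grip_width': 1.0022743288981422}
```

View pics/scene.png

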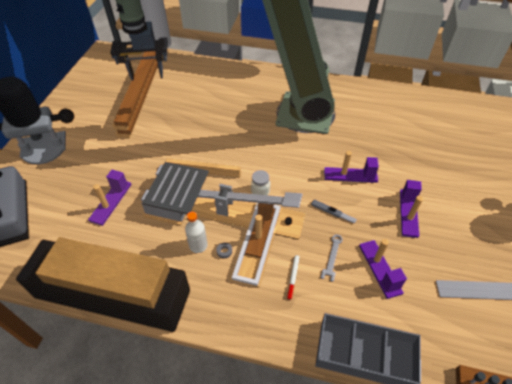

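View pics/top.png

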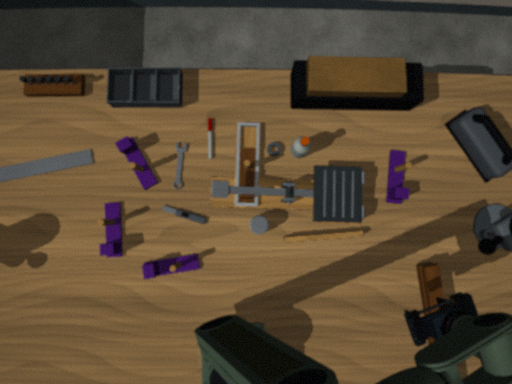

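The top view shows the hatch with its plate at (220,189), cheeks at (290,190), flap at (338,194) and channel from (248,205) up to (249,122). In it the wooden chock is at about (249,160). Candidates for the chock are the wooden one in the channel (249,160) and purple look-alikes at (137,163), (112,230), (171,266) and (397,177). I choose the wooden one and check it in a close crop.

```bash
python3 - <<'E'
from h import *
t=cv2.imread('pics/top.png');s=cv2.imread('pics/scene.png')
a=cv2.resize(t[115:215,200:300],None,fx=4,fy=4,interpolation=cv2.INTER_CUBIC)
b=cv2.resize(s[180:290,200:310],(400,400),interpolation=cv2.INTER_CUBIC)
cv2.imwrite('pics/crop1.png',np.clip(np.hstack([a,b])*1.3,0,255).astype(np.uint8))
E
```

```text
(no output)
```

View pics/crop1.png

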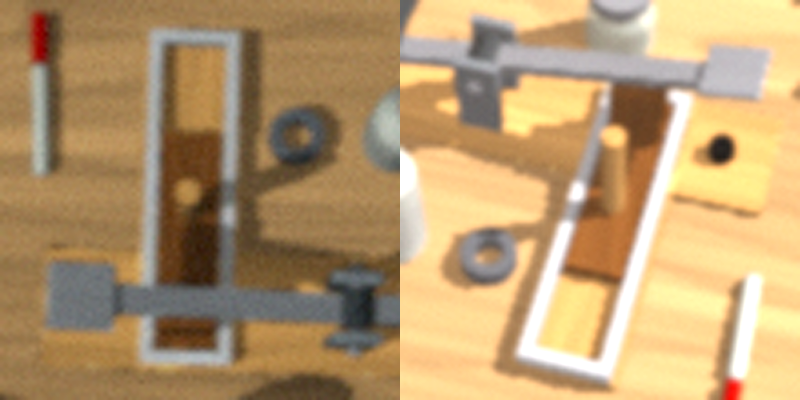

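The close crop confirms the choice: a brown wooden chock lies in the white rail frame. Its post top is at top (246.4,162.4) / scene (258.5,216), with the plate at top (220,188.5) / scene (292,199.7).

```bash
python3 - <<'E'
from h import *
t=imaging.snapshot('top');s=imaging.snapshot('scene')
def tri(a,b):
    A=[];B=[]
    for o,d in(ray(t,*a),ray(s,*b)):
        d=d/np.linalg.norm(d);P=np.eye(3)-np.outer(d,d);A.append(P);B.append(P@o)
    return np.linalg.lstsq(np.vstack(A),np.hstack(B),rcond=None)[0]
T=lambda x,y:(200+(x+.5)/4-.5,115+(y+.5)/4-.5)
S=lambda x,y:(200+(x-400+.5)/3.636-.5,180+(y+.5)/3.636-.5)
np.set_printoptions(precision=1,suppress=True)
print('plate',onz(t,*T(81,295),130),onz(s,*S(735,72),130),tri(T(81,295),S(735,72)))
print('post',onz(t,*T(187,191),123),onz(s,*S(613,133),123),tri(T(187,191),S(613,133)))
for c in [(150,30),(243,30),(138,363),(235,363)]: print('rail',onz(t,*T(*c),22))
print('foot end',onz(t,*T(192,130),22))
print('cheeks',onz(t,*T(357,268),96),onz(t,*T(357,347),96))
# flap & glue, jar, strip, collar
print('flap',onz(t,315,194,73),'glue',onz(t,301,147,80),onz(t,304,140,160),'jar',onz(t,259,224,75),'collar',onz(t,*T(297,136),18))
E
```

```text
plate [538.   36.7 130. ] [538.8  35.6 130. ] [538.1  36.2 129.2]
post [618.7 -43.  123. ] [614.8 -46.6 123. ] [618.2 -44.4 128.4]
rail [770.3 -10.3  22. ]
rail [770.9 -88.4  22. ]
rail [490.8  -2.3  22. ]
rail [491.  -82.3  22. ]
foot end [685.4 -45.9  22. ]
cheeks [ 562.8 -175.9   96. ] [ 501.  -175.7   96. ]
flap [ 525.9 -261.7   73. ] glue [ 675.9 -216.9   80. ] [ 681.7 -215.3  160. ] jar [430.3 -83.2  75. ] collar [ 681.7 -134.    18. ]
```

Hatch pose: origin about (538, 42), yaw about -1.6°. The chock is at x ≈ -2, and the measured heights and sizes agree with the ones given. I'll travel high with the jaws closing, turn to yaw about -1.6°, then go down into the gap at about (580,-45).

Request:
move_arm(moves=[[-0.064, -0.1, 0, 0, 0, -0.0767, 60], [-0.128, -0.2, 0, 0, 0, -0.153, 120], [-0.192, -0.3, 0, 0, 0, -0.23, 180], [-0.256, -0.4, 0, 0, 0, -0.307, 255], [-0.32, -0.5, 0, 0, 0, -0.383, 255], [-0.384, -0.6, 0, 0, 0, -0.46, 255], [-0.448, -0.7, 0, 0, 0, -0.537, 255], [-0.512, -0.8, 0, 0, 0, -0.613, 255], [-0.576, -0.9, 0, 0, 0, -0.69, 255], [-0.64, -1.0, 0, 0, 0, -0.767, 255]], grip_force=20)

```text
time: 1.45
ee_pos: [337.6, -354.4, 221.8]
tool_rot: [-180.0, 0.0, -1.3]
ft_force: [0.2, -0.0, 0.5]
grip_width: 0.007
```

Request:
move_arm(moves=[[0.075, -0.1, 0, 0, 0, 0, 255], [0.15, -0.2, 0, 0, 0, 0, 255], [0.225, -0.3, 0, 0, 0, 0, 255], [0.3, -0.4, 0, 0, 0, 0, 255], [0.375, -0.5, 0, 0, 0, 0, 255], [0.45, -0.6, 0, 0, 0, 0, 255], [0.525, -0.7, 0, 0, 0, 0, 255], [0.6, -0.8, 0, 0, 0, 0, 255], [0.675, -0.9, 0, 0, 0, 0, 255], [0.75, -1.0, 0, 0, 0, 0, 255]])

```text
time: 2.7
ee_pos: [492.9, -158.6, 221.8]
tool_rot: [180.0, 0.0, -1.6]
ft_force: [-0.4, 0.9, 0.1]
grip_width: 0.005
```

Request:
move_arm(moves=[[0.06, -0.08, 0, 0, 0, 0, 255], [0.12, -0.16, 0, 0, 0, 0, 255], [0.18, -0.24, 0, 0, 0, 0, 255], [0.24, -0.32, 0, 0, 0, 0, 255], [0.3, -0.4, 0, 0, 0, 0, 255], [0.36, -0.48, 0.05, 0, 0, 0, 255], [0.42, -0.56, 0.1, 0, 0, 0, 255], [0.43, -0.575, 0.15, 0, 0, 0, 255], [0.43, -0.575, 0.2, 0, 0, 0, 255], [0.43, -0.575, 0.2, 0, 0, 0, 255]])

```text
time: 3.95
ee_pos: [580.7, -47.1, 180.8]
tool_rot: [180.0, 0.2, -1.6]
ft_force: [-0.3, 0.3, 1.3]
grip_width: 0.004
```

```bash
python3 - <<'E'
from h import *
s=snap('scene');t=snap('top')
print(proj(s,[581,-47,173]),proj(s,[618.5,-45,123]))
a=cv2.resize(s['pixels'][150:290,190:330],(400,400),interpolation=cv2.INTER_CUBIC)
b=cv2.resize(t['pixels'][115:215,200:300],(400,400),interpolation=cv2.INTER_CUBIC)
cv2.imwrite('pics/c2.png',np.hstack([b,a]))
E
```

```text
[260.87575913 196.26891707] [258.46260183 217.37547376]
```

View pics/c2.png

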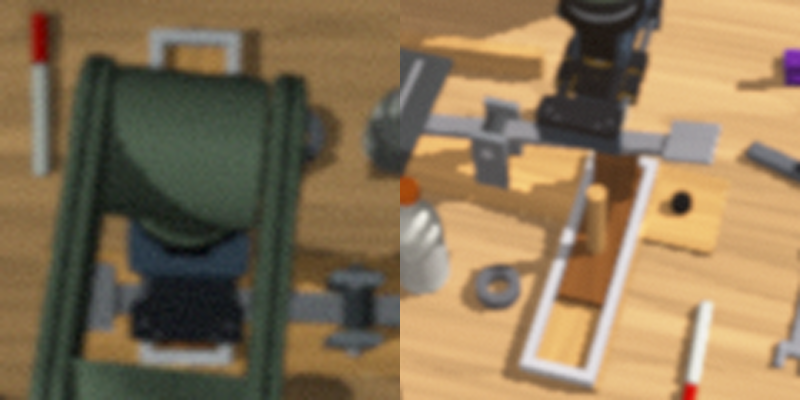

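The scene crop shows the gripper above the lever side of the gap and its body hiding the tips. The post is at crop (597,190), i.e. scene (259,217), which matches the projected position. Going down into the gap.

Request:
move_arm(moves=[[0, 0, 0.06, 0, 0, 0, 255], [0, 0, 0.12, 0, 0, 0, 255], [0, 0, 0.18, 0, 0, 0, 255], [0, 0, 0.24, 0, 0, 0, 255], [0, 0, 0.3, 0, 0, 0, 255], [0, 0, 0.36, 0, 0, 0, 255], [0, 0, 0.42, 0, 0, 0, 255], [0, 0, 0.48, 0, 0, 0, 255], [0, 0, 0.54, 0, 0, 0, 255], [0, 0, 0.54, 0, 0, 0, 255]])

```text
time: 5.3
ee_pos: [580.9, -46.6, 72.7]
tool_rot: [-180.0, 0.1, -1.6]
ft_force: [-0.4, 0.0, 0.2]
grip_width: 0.008
```

Request:
move_arm(moves=[[0.045, 0, 0, 0, 0, 0, 255], [0.09, 0, 0, 0, 0, 0, 255], [0.13, 0, 0, 0, 0, 0, 255], [0.17, 0, 0, 0, 0, 0, 255], [0.21, 0, 0, 0, 0, 0, 255], [0.25, 0, 0, 0, 0, 0, 255], [0.29, 0, 0, 0, 0, 0, 255], [0.325, 0, 0, 0, 0, 0, 255], [0.355, 0, 0, 0, 0, 0, 255], [0.355, 0, 0, 0, 0, 0, 255]])

```text
time: 6.55
ee_pos: [653.8, -48.7, 73.7]
tool_rot: [180.0, -0.1, -1.6]
ft_force: [-0.1, 0.2, 0.0]
grip_width: 0.004
```

Request:
move_arm(moves=[[-0.05, 0, 0, 0, 0, 0, 255], [-0.1, 0, 0, 0, 0, 0, 255], [-0.1, 0, -0.08, 0, 0, 0, 255], [-0.1, 0, -0.16, 0, 0, 0, 255], [-0.1, 0, -0.24, 0, 0, 0, 255], [-0.1, 0, -0.32, 0, 0, 0, 255], [-0.2, 0, -0.4, 0, 0, 0, 255], [-0.35, -0.1, -0.5, 0, 0, 0, 255], [-0.5, -0.25, -0.5, 0, 0, 0, 255], [-0.56, -0.4, -0.5, 0, 0, 0, 255]])

```text
time: 7.8
ee_pos: [541.6, 35.0, 175.2]
tool_rot: [-180.0, -0.0, -1.6]
ft_force: [0.7, 1.0, 0.4]
grip_width: 0.004
```

```bash
python3 - <<'E'
from h import *
s=snap('scene')
a=cv2.resize(s['pixels'][150:300,190:340],(600,600),interpolation=cv2.INTER_CUBIC)
cv2.imwrite('pics/c3.png',a)
f=lambda p:(proj(s,p)-[190,150])*4
print('post pred',f([675,-47,123]), 'post orig',f([618,-45,123]),r.get_obs()['ee_pos'])
E
```

```text
post pred [252.00753534 334.37367282] post orig [274.01384242 268.93969618] [540.5302648   38.34538029 175.14607789]
```

View pics/c3.png

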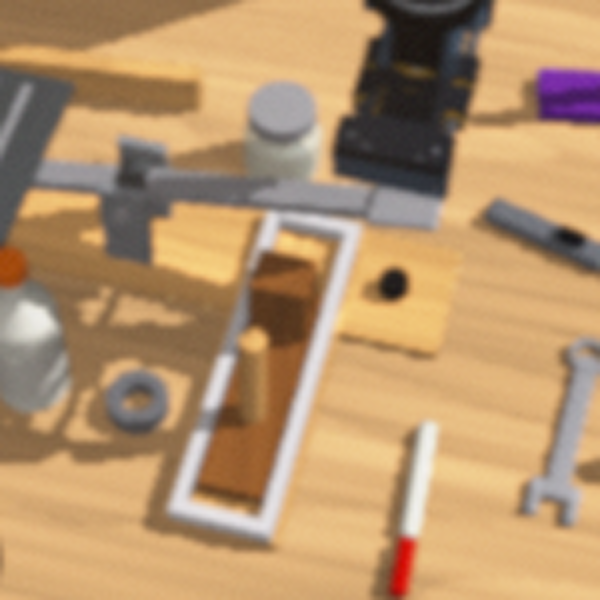

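The chock is out: its block, at crop (283,290), stands clear of the bar, and the post at (256,335) is where x ≈ 55 mm predicts. The gripper is over the plate at (405,205). Pressing down now.

Request:
move_arm(moves=[[0, 0, 0.06, 0, 0, 0, 255], [0, 0, 0.12, 0, 0, 0, 255], [0, 0, 0.18, 0, 0, 0, 255], [0, 0, 0.24, 0, 0, 0, 255], [0, 0, 0.3, 0, 0, 0, 255], [0, 0, 0.36, 0, 0, 0, 255], [0, 0, 0.42, 0, 0, 0, 255], [0, 0, 0.48, 0, 0, 0, 255], [0, 0, 0.53, 0, 0, 0, 255], [0, 0, 0.58, 0, 0, 0, 255]])

```text
time: 9.1
ee_pos: [543.8, 33.8, 57.8]
tool_rot: [180.0, -0.1, -1.6]
ft_force: [-0.7, -1.6, 5.6]
grip_width: 0.007
```

Request:
move_arm(moves=[[0, 0, 0.01, 0, 0, 0, 255], [0, 0, 0.02, 0, 0, 0, 255], [0, 0, 0.03, 0, 0, 0, 255], [0, 0, 0.035, 0, 0, 0, 255], [0, 0, 0.04, 0, 0, 0, 255], [0, 0, 0.045, 0, 0, 0, 255], [0, 0, 0.05, 0, 0, 0, 255], [0, 0, 0.05, 0, 0, 0, 255], [0, 0, 0.05, 0, 0, 0, 255], [0, 0, 0.05, 0, 0, 0, 255]])

```text
time: 10.35
ee_pos: [543.9, 33.1, 51.2]
tool_rot: [179.9, -0.2, -1.6]
ft_force: [-4.7, -2.5, 25.5]
grip_width: -0.001
```

25 N at z = 51 mm means the lever is at its stop. One check picture before handing in.

```bash
python3 - <<'E'
from h import *
s=snap('scene')
cv2.imwrite('pics/c4.png',cv2.resize(s['pixels'][140:300,130:340],(788,600),interpolation=cv2.INTER_CUBIC))
o=r.get_obs();print(o['time'],o['ee_pos'],o['ft_force'])
E
```

```text
10.4 [543.87354325  33.11448027  51.16907946] [-6.47575319 -2.75902743 25.81067296]
```

View pics/c4.png

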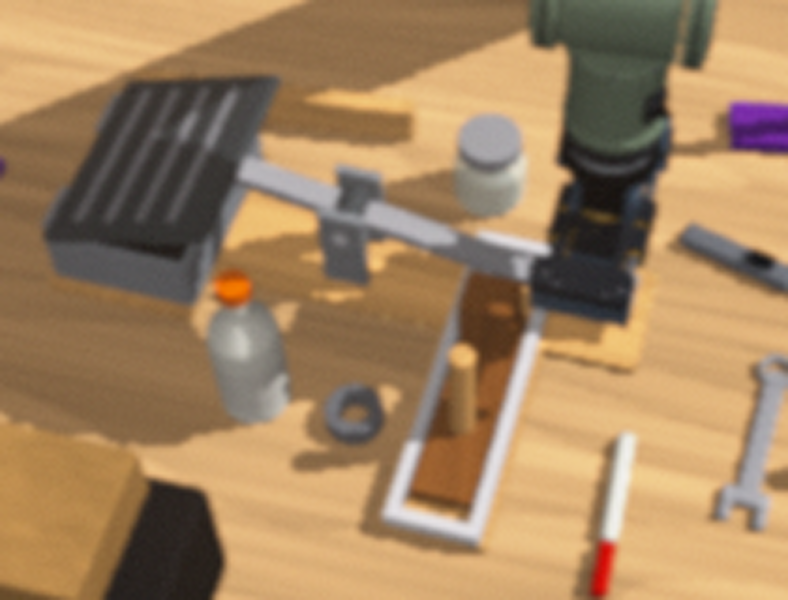

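The flap is raised at crop (170,160) and the lever slopes down to the plate under the gripper at (585,290). The chock lies flat in its channel with its post at (461,355), clear of the bar, and the bystanders haven't moved.

```bash
python3 -c "
from h import *
print(ticket.hand_in())"
```

```text
the job is handed in; nothing more can be done
None
```

I pushed the chock by its post along the channel to about x = 55 mm, which is past the 34 mm needed and short of the end stop at 75 mm. I then pressed the plate straight down with the closed fingers to the lever's stop and handed the job in at about 10.5 s, still pressing.

Last checks:
- **Press:** about 26 N upward on the tool, with the TCP at 51 mm, where I expected the stop.
- **Picture:** it shows the flap raised, the chock flat in its channel and clear of the bar, and the bystanders where they were.
- **Not measured:** I judged the lever and flap angles only by eye and by the stop force. The hand-in gives no verdict.
- **Disagreements:** two views put the post top at 128 mm where 123 mm was given. When pressed, the tool also sat about 5 mm aside of the plate centre. Neither affected the job.

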